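Swap the parts under the measuring probes

ROBOT

A 6-joint arm with a two-finger parallel gripper is mounted at the origin on the work surface. World frame = base frame: x ahead of the robot, y to its left, z up, the work surface at z = 0. Lengths are in m, angles in rad, forces in N, time in s.
With the tool pointing down it reaches from about 0.325 to 1 m from the base axis. Payload 5.1 kg.
Tool frame: the origin (TCP) lies between the finger pads; the fingertips stand 22 mm ahead of it and the grasp point (between the pads) lies 3 mm ahead of it; z points along the fingers, y is the direction in which the jaws open and shut (so a half turn about z gives the same grasp; the last joint's range is limited). The gripper opens to 85 mm and grips with 20 to 120 N. Pads are 22 mm wide; open, the fingers measure 114 mm over their backs; the gripper's body (76 mm by 85 mm) begins 54 mm behind the grasp point. The pads swing forward as they close: fully open they stand 13 mm farther back than shut.
Start: joints at [-0.083, 0.124, 1.65, -0, 1.367, -0.083], TCP at [0.65, -0, 0.233] pointing down, gripper open.
Joint ranges: [-2.61, 2.61], [-1.02, 2.33], [0.03, 2.71], [-1.35, 4.49], [0.32, 2.68], [-2.91, 2.91]. Speed limits (rad/s): [2.57, 2.57, 3.14, 3.14, 3.14, 3.14].

INTERFACE

Orientations are given as a unit quaternion [x, y, z, w].
In Python, from workcell import robot gives the robot as it stands.
- The arm moves only by the shell command python3 -m handwheel 'ROWS'. ROWS is JSON, a list of rows, each an object of numbers: "x", "y", "z": the shift along the tool's x, y, z in cm; "turn": the turn about the tool's z in degrees; "gripper": the finger opening in cm, from 0 to 8.54. A call has exactly 10 rows; each row is the pose to reach, as a shift and turn from the pose commanded when the call began, along the tool's axes at that moment; what a row does not reach only later rows make up. A row lasts 1/10 s, in which the tool goes at most 50 mm and 8.59 degrees, less where a joint would pass 70% of its speed; a pose out of reach is approached as far as the arm can. A call with a gripper value outside its range is refused whole. The fingers move at their own pace and stop on an object; the grip force is fixed at half the most. Time passes only in rows, so rows that repeat a pose let the fingers close, or fill a call up. It gives the time, the measured TCP pose, the force and the opening at its end, in the units of the state.
- robot.observe(): the state, without advancing time (a new reading comes with each control period).
- robot.grab_frame(name): name is "scene" or "side" or "wrist"; returns a dict with "pixels" (480x640x3 uint8, red, green, blue), "fovy" (degrees; the focal length in pixels is half the picture's height over the tangent of half this angle, whatever the lens; pixels are square), "cx", "cy" (the principal point, pixels), "extrinsics" (4x4, takes a point from world to camera coordinates); the wrist camera has in their place "T_tool_cam" (4x4, takes a point from camera to tool coordinates, whose origin is the TCP and whose axes are the flange's). Camera axes: x right, y down, z forward; pixel columns grow to the right and rows downward; lengths in m; the calibration is good to about 2 mm. A picture is of the moment at which its call begins: read the wrist's pose just before it. There is no depth.
- robot.job_done(): hands the job in, once; it reports no verdict.
The state is a dict: "time_s": time; "joint_pos": joint angles; "qvel": joint speeds; "joint_torque": joint torques, N m; "tcp_pos": TCP position; "tool_rot": TCP orientation; "force": force on the tool from outside, world axes, zero at the start; "moment": the same for the moment, N m; "width": opening from 0.0 (shut) to 1.0 (fully open).
Only numpy, scipy, OpenCV 4.12 (cv2) and the standard library are available. Lean on these libraries where they do the work, as an engineer would, in place of code of your own. Each camera call takes 0.05 s, during which the arm holds its last target.

TASK

The stepped shaft has been measured and the ring is next. Hook a fingertip behind the lip of the slide that carries the shaft and draw that slide fully out to its front stop; then push the slide that carries the ring fully home. Grasp nothing: do not pinch a lip between the fingers, do not touch the shaft or the ring, which are clamped on their slides, and leave the mouse, the carton and the setting post where they are.

Things in the scene. Friction and masses are not known exactly. Their poses are not given: they have to be found in the camera images.
- stage: fixed twin-slide loading stage: dark granite base 340 x 320 x 30 mm, two parallel rails 150 mm apart, an aluminium slide on each. Origin on the table, base reaches 200 mm to the front (-x), 140 mm to the back; y to its left. A bridge at the back (199 mm high) holds a probe whose thin stylus arm reaches over each slide's home: no part of it nearer to the front than x = +19 mm, lowest point 134 mm above the table
- shaft_slide (a joint): how far the slide that carries the shaft is drawn out towards the stage's front, m: 0 = fully home under its probe, 0.100 = fully out against its front stop. About 2.5 N of friction; it stays where it is left
- shaft_lip (a point): middle of the top edge of the upright lip at the front end of the shaft's slide; axes as the stage (+x the way home, -x the way out). Lip: 12 mm thick along x (6 mm either side), 104 mm wide, top 77 mm above the table, 22 mm above the slide's deck (deck at 55 mm). Behind it (+x) 68 mm of bare deck, then the part's holder. In front of it free space down to the rails, tops 40 mm above the table
- shaft_lip_back: rear 7 mm of the lip of the shaft's slide, whose back face a fingertip hooks; origin at the middle of its lower edge, on the deck; axes as the stage
- shaft_lip_front: front 5 mm of the lip of the shaft's slide, 4 mm lower than the rear part; origin at the middle of its lower edge, 40 mm above the table; axes as the stage
- ring_slide (a joint): how far the slide that carries the ring is drawn out towards the stage's front, m: 0 = fully home under its probe, 0.100 = fully out against its front stop. About 2.5 N of friction; it stays where it is left
- ring_lip (a point): middle of the top edge of the upright lip at the front end of the ring's slide; axes as the stage (+x the way home, -x the way out). Lip: 12 mm thick along x (6 mm either side), 104 mm wide, top 77 mm above the table, 22 mm above the slide's deck (deck at 55 mm). Behind it (+x) 68 mm of bare deck, then the part's holder. In front of it free space down to the rails, tops 40 mm above the table
- ring_lip_back: rear 7 mm of the lip of the ring's slide, whose back face a fingertip hooks; origin at the middle of its lower edge, on the deck; axes as the stage
- ring_lip_front: front 5 mm of the lip of the ring's slide, 4 mm lower than the rear part; origin at the middle of its lower edge, 40 mm above the table; axes as the stage
- shaft: stepped steel shaft: three diameters 44, 30 and 18 mm, growing thinner upwards, 60 mm tall, clamped upright on one of the two slides (left or right varies). Origin at the centre of its underside, 105 mm behind the lip's middle and 59 mm above the table
- ring: steel ring: outside 46 mm, bore 28 mm, 24 mm tall, clamped flat on the other slide. Origin at the centre of its underside, 105 mm behind the lip's middle and 59 mm above the table
- mouse: black computer mouse, 100 x 58 x 32 mm, loose on the table beside the stage; origin at the centre of its underside
- carton: small cardboard box, 70 x 50 x 45 mm, loose on the table beside the stage; origin at the centre of its underside
- master: dark steel setting post, 24 mm thick on a 52 mm foot, 65 mm tall, loose on the table beside the stage; origin at the centre of its underside

How it is judged:
On the way, in this order (a step that is already met when the one before it is completed fails the run):
1. a fingertip pulls on the back of the lip of the shaft's slide (contact force between shaft_lip_back and the fingers above 0.5 N and velocity of joint shaft_slide above 0.003 m/s), for 0.1 s.
2. the shaft's slide is fully out at its front stop (value of joint shaft_slide above 0.093 m), for 0.2 s.
3. the ring's slide is fully home, the shaft's slide still out (value of joint shaft_slide above 0.093 m and value of joint ring_slide below 0.006 m), for 0.2 s.
At the end, for the whole second after the job is handed in: The slide with the shaft is within 7 mm of its front stop and the slide with the ring within 6 mm of fully home, both at rest (all of step 3 and velocity of joint shaft_slide between -0.01 and 0.01 m/s and velocity of joint ring_slide between -0.01 and 0.01 m/s); the robot touches nothing.
It fails at once if a lip is pinched between the fingers (pressed on its front and back at once) (contact force between each of shaft_lip_back, shaft_lip_front and the fingers above 1.5 N or contact force between each of ring_lip_back, ring_lip_front and the fingers above 1.5 N).
It fails at once if the shaft or the ring is touched with more than 1 N (contact force between any of shaft, ring and the fingers above 1 N or contact force between any of shaft, ring and the arm above 1 N).
It fails at once if the mouse, the carton or the setting post is moved more than 15 mm or lifted more than 10 mm (height (world z) of any of mouse, carton, master above 0.01 m or distance of any of mouse, carton, master from where it was at the start of the episode above 0.015 m).
It also fails if it takes over 42 s, if anything falls off the work surface, if the arm or the gripper's body presses on something with over 40 N, if the wrist force passes 120 N, or if a joint passes its speed limit or range.

## Working session

There is one attempt and no reset: what is moved stays moved. The work goes in short steps, Python scripts to look and compute and a shell command to move; the robot and the scene stay as the last step left them, time stands still between calls to the robot, and variables do not carry over. Pictures are saved under pics/ and viewed, and the job is handed in when it is done.

```bash
ls; mkdir -p pics
python3 - <<'E'
from workcell import robot
import cv2,numpy as np
s=robot.observe();print(s)
for n in("scene","side","wrist"):
    f=robot.grab_frame(n);cv2.imwrite(f"pics/{n}0.png",f["pixels"][:,:,::-1])
    print(n,{k:(np.round(v,4).tolist() if not np.isscalar(v) else v) for k,v in f.items() if k!="pixels"})
E
```

```text
pics
{'time_s': 0.0, 'joint_pos': array([-8.25597964e-02,  1.24503667e-01,  1.65168965e+00, -5.19113091e-06,
        1.36754812e+00, -8.25927200e-02]), 'qvel': array([ 0.0010283 , -0.00028875, -0.00152828,  0.00118111,  0.0003655 ,
        0.00026274]), 'joint_torque': array([ 3.96925461e-04, -4.23608243e+01, -3.65454090e+01,  2.94756808e-05,
        6.89593100e-03,  2.82237529e-06]), 'tcp_pos': array([6.49372025e-01, 4.76305382e-05, 2.31544726e-01]), 'tool_rot': array([ 7.07094360e-01,  7.07118386e-01, -6.96397258e-04, -8.18140548e-04]), 'force': array([-0.33234994, -0.36957106, -0.66687977]), 'moment': array([-0.01690426,  0.00087138, -0.06867755]), 'width': 0.9967396173880793}
scene {'fovy': 43.04490969705931, 'cx': 317.6333349260645, 'cy': 241.14526641404177, 'extrinsics': [[-0.9951, -0.0987, -0.0049, 0.6485], [-0.0573, 0.6163, -0.7854, 0.0808], [0.0805, -0.7813, -0.6189, 1.3202], [0.0, 0.0, 0.0, 1.0]]}
side {'fovy': 50.965649833484306, 'cx': 305.9183384612141, 'cy': 242.65413852043253, 'extrinsics': [[-0.9664, -0.2567, -0.0159, 0.6425], [-0.164, 0.6627, -0.7307, 0.1343], [0.1982, -0.7035, -0.6825, 0.8776], [0.0, 0.0, 0.0, 1.0]]}
wrist {'fovy': 60.256722192721256, 'cx': 321.5276572941039, 'cy': 234.9239388660602, 'T_tool_cam': [[0.0004, -0.95, -0.3121, 0.0813], [1.0, 0.0001, 0.0008, -0.0004], [-0.0007, -0.3121, 0.95, -0.1412], [0.0, 0.0, 0.0, 1.0]]}
```

View pics/scene0.png

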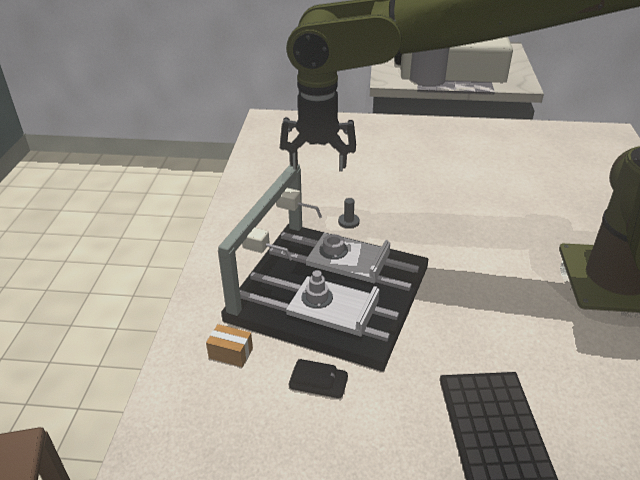

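View pics/side0.png

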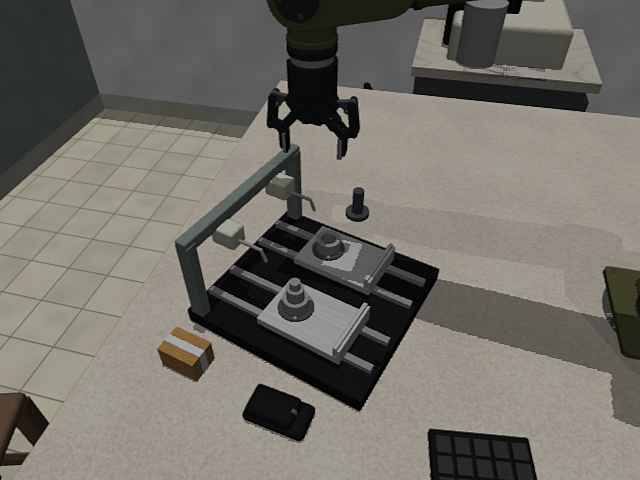

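View pics/wrist0.png

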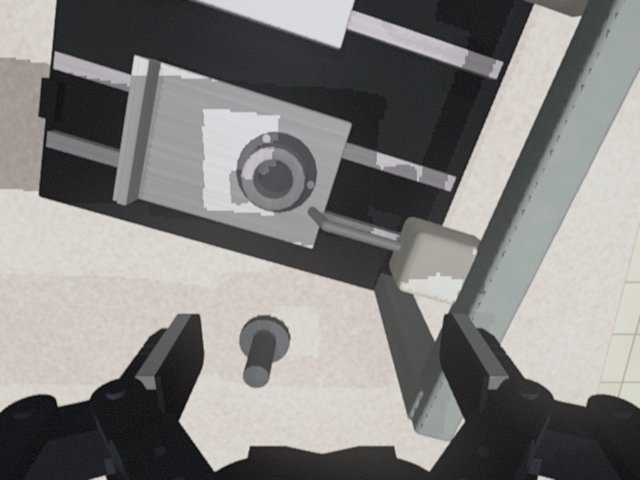

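The scene view shows the shaft on the near (+y, left) slide with its lip at about (368,308), and the ring on the far slide with its lip at about (382,260). The mouse and carton are on the +y side and the post is on the -y side. Next I'll zoom in to pick the lip corners.

Run:
```python
import cv2
a=cv2.imread("pics/scene0.png")[225:380,280:440];b=cv2.imread("pics/side0.png")[220:415,240:445]
cv2.imwrite("pics/c1.png",cv2.resize(a,None,fx=4.5,fy=3.8,interpolation=cv2.INTER_CUBIC) if 0 else cv2.resize(a,None,fx=3.8,fy=3.8,interpolation=cv2.INTER_CUBIC))
cv2.imwrite("pics/c2.png",cv2.resize(b,None,fx=3,fy=3,interpolation=cv2.INTER_CUBIC))
```

```text
(no output)
```

View pics/c1.png

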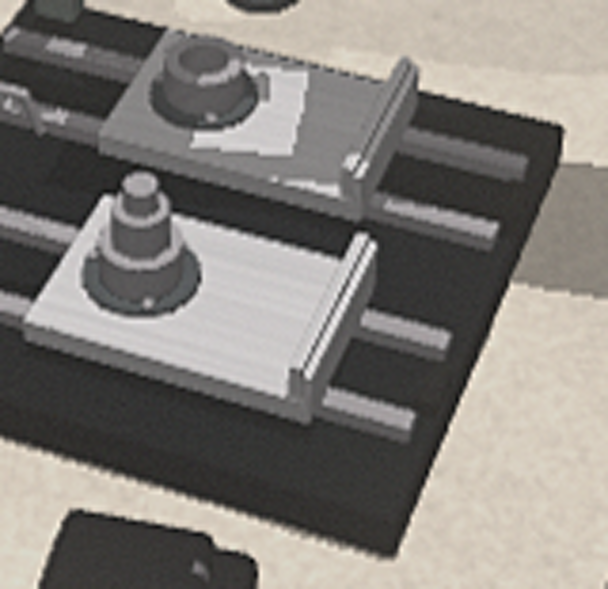

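View pics/c2.png

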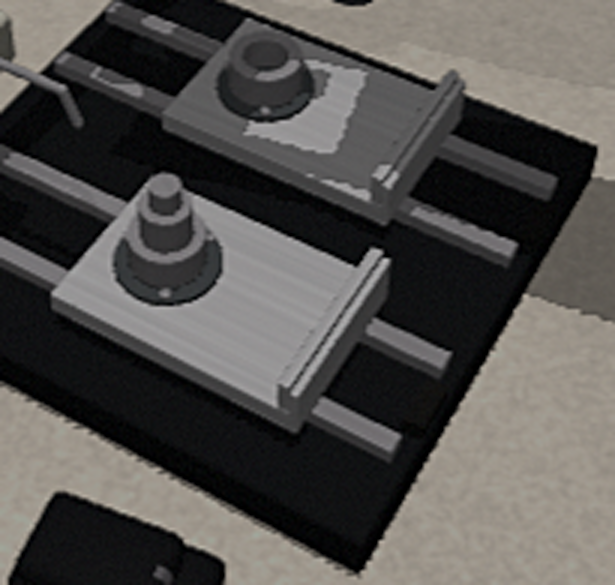

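```bash
cat > h.py <<'E'
import numpy as np,cv2
C={}
C['scene']=(43.04490969705931,317.6333,241.1453)
C['side']=(50.965649833484306,305.9183,242.6541)
def ray(uv,fovy,cx,cy,E):
    f=240/np.tan(np.radians(fovy)/2); E=np.array(E)
    d=E[:3,:3].T@np.array([(uv[0]-cx)/f,(uv[1]-cy)/f,1]); return -E[:3,:3].T@E[:3,3],d
def plane(o,d,z): return o+d*(z-o[2])/d[2]
def tri(rs):
    A=0;b=0
    for o,d in rs:
        d=d/np.linalg.norm(d);P=np.eye(3)-np.outer(d,d);A=A+P;b=b+P@o
    return np.linalg.solve(A,b)
E
python3 - <<'E'
from h import *
from workcell import robot
F={n:robot.grab_frame(n) for n in("scene","side")}
off={'scene':(280,225,3.8),'side':(240,220,3.0)}
P={'sh_near':((292,370),(281,380)),'sh_far':((358,234),(372,250)),'ri_near':((345,160),(376,170)),'ri_far':((402,60),(450,73)),'baseFR':((562,128),(596,148))}
for k,v in P.items():
    rs=[]
    for n,p in zip(off,v):
        x0,y0,s=off[n];f=F[n];rs.append(ray((x0+p[0]/s-.3,y0+p[1]/s-.3),f['fovy'],f['cx'],f['cy'],f['extrinsics']))
    z=.03 if 'base' in k else .077
    print(k,tri(rs).round(4),[plane(*r,z).round(4)[:2] for r in rs])
E
```

```text
sh_near [0.5548 0.2448 0.063 ] [array([0.554, 0.259]), array([0.5535, 0.2542])]
sh_far [0.5246 0.1598 0.0774] [array([0.5249, 0.159 ]), array([0.5243, 0.1597])]
ri_near [0.5331 0.0971 0.0733] [array([0.5334, 0.1011]), array([0.5324, 0.1009])]
ri_far [0.5035 0.0021 0.0695] [array([0.5041, 0.0115]), array([0.5029, 0.0105])]
baseFR [ 4.084e-01 -4.000e-04  2.450e-02] [array([0.4095, 0.0063]), array([0.4087, 0.0054])]
```

Triangulation gives a stage yaw of about -17°. The back edge of the shaft lip is centred near (0.539, 0.207) and the ring lip's near (0.518, 0.056). Their 150 mm spacing matches the given rail spacing. I'll move above the bare deck behind the shaft lip, closing the fingers and turning +17° on the way.

```bash
python3 -m handwheel '[{"x":2,"y":-1,"z":0,"turn":2,"gripper":0},{"x":5,"y":-2,"z":0,"turn":4,"gripper":0},{"x":8,"y":-3.2,"z":0,"turn":7,"gripper":0},{"x":11,"y":-4.4,"z":0,"turn":10,"gripper":0},{"x":14,"y":-5.6,"z":0,"turn":13,"gripper":0},{"x":17,"y":-6.8,"z":0,"turn":15,"gripper":0},{"x":19,"y":-7.5,"z":0,"turn":17,"gripper":0},{"x":19.7,"y":-7.8,"z":0,"turn":17,"gripper":0},{"x":19.7,"y":-7.8,"z":0,"turn":17,"gripper":0},{"x":19.7,"y":-7.8,"z":0,"turn":17,"gripper":0}]'
python3 - <<'E'
from workcell import robot
import cv2
for n in("wrist","side"):
    cv2.imwrite(f"pics/{n}1.png",robot.grab_frame(n)["pixels"][:,:,::-1])
E
```

```text
time_s: 1.25
tcp_pos: [0.5723, 0.1963, 0.2328]
tool_rot: [0.804, 0.595, -0.0, 0.0]
force: [0.5, -0.3, 0.2]
width: -0.0
```

View pics/wrist1.png

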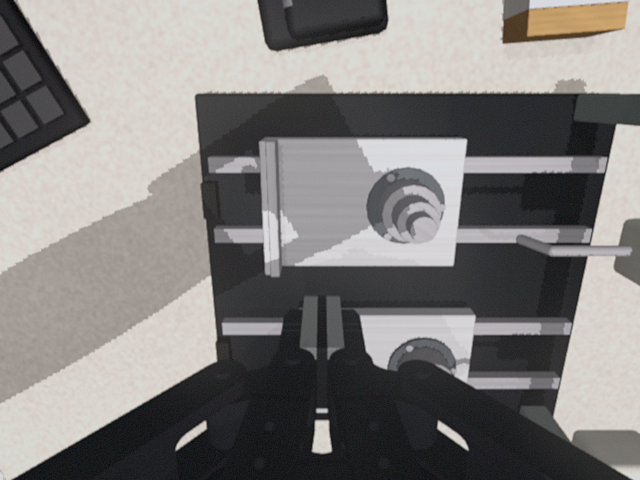

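View pics/side1.png

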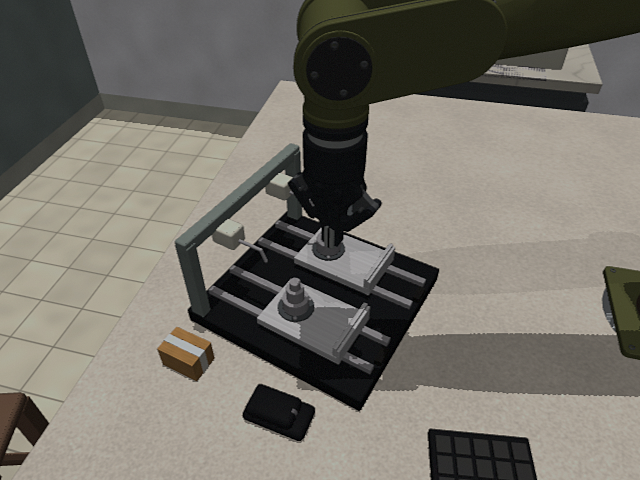

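The wrist view shows the rails now level in the picture. The shaft lip is at u≈262–280, v≈138–275, and the shut fingertips are at (322,297). I'll ray-cast the lip's back edge to check the position.

Run:
```python
from h import *
from scipy.spatial.transform import Rotation as R
from workcell import robot
s=robot.observe();f=robot.grab_frame("wrist")
T=np.eye(4);T[:3,:3]=R.from_quat(s['tool_rot']).as_matrix();T[:3,3]=s['tcp_pos']
W=T@f['T_tool_cam'];E=np.linalg.inv(W)
for nm,p,z in[('back far',(275,140),.077),('back near',(281,275),.077),('front',(266,275),.073),('FL',(197,95),.03),('FR-line',(205,200),.03),('shaftbase',(405,205),.059)]:
    q=plane(*ray(p,f['fovy'],f['cx'],f['cy'],E),z); d=np.linalg.inv(T)@np.append(q,1)
    print(nm,q.round(4),'tool',d[:3].round(4))
im=f['pixels'][:,:,::-1];cv2.imwrite('pics/w1z.png',cv2.resize(im[130:340,190:390],None,fx=2.8,fy=2.8))
```

```text
back far [0.5565 0.2571 0.077 ] tool [ 0.0538 -0.0332  0.1558]
back near [0.5273 0.1582 0.077 ] tool [-0.0493 -0.0321  0.1558]
front [0.515  0.1601 0.073 ] tool [-0.0511 -0.0444  0.1598]
FL [0.5029 0.3053 0.03  ] tool [ 0.0842 -0.0986  0.2028]
FR-line [0.4769 0.2246 0.03  ] tool [-0.0005 -0.0997  0.2028]
shaftbase [0.6352 0.1791 0.059 ] tool [0.0024 0.0649 0.1738]
```

View pics/w1z.png

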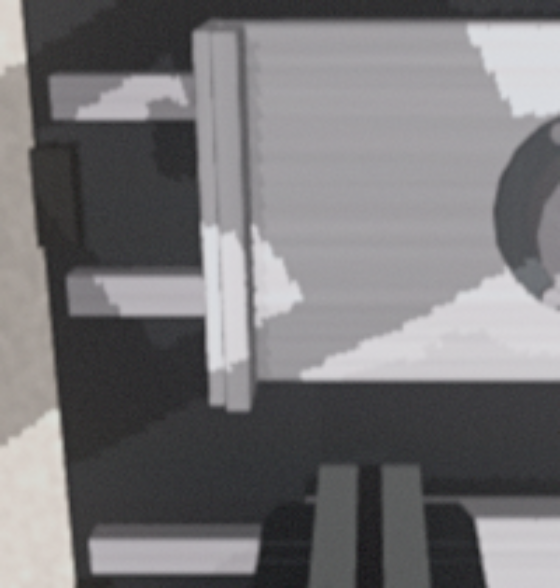

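The wrist check agrees: the lip's back face is 33 mm ahead of the tool along -y and centred to about 2 mm, and the shaft is where it should be. Descending.

```bash
python3 -m handwheel '[{"z":1,"gripper":0},{"z":3,"gripper":0},{"z":5,"gripper":0},{"z":7,"gripper":0},{"z":9,"gripper":0},{"z":11,"gripper":0},{"z":12.5,"gripper":0},{"z":13.5,"gripper":0},{"z":14.2,"gripper":0},{"z":14.6,"gripper":0}]'
python3 - <<'E'
from workcell import robot
import cv2,numpy as np
a=[cv2.resize(robot.grab_frame(n)["pixels"][r:r+240,c:c+240,::-1],(400,400)) for n,r,c in(("wrist",150,180),("side",190,220))]
cv2.imwrite("pics/m2.png",np.hstack(a))
E
```

```text
validation failed for argument at $[0]...
```

View pics/m2.png

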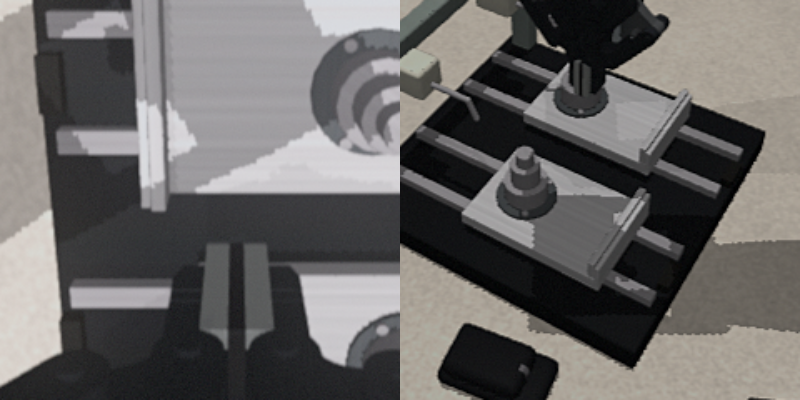

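The call was refused because every row needs all the fields, so nothing moved. Retrying with full rows.

```bash
python3 -m handwheel '[{"x":0,"y":0,"z":1,"turn":0,"gripper":0},{"x":0,"y":0,"z":3,"turn":0,"gripper":0},{"x":0,"y":0,"z":5,"turn":0,"gripper":0},{"x":0,"y":0,"z":7,"turn":0,"gripper":0},{"x":0,"y":0,"z":9,"turn":0,"gripper":0},{"x":0,"y":0,"z":11,"turn":0,"gripper":0},{"x":0,"y":0,"z":12.5,"turn":0,"gripper":0},{"x":0,"y":0,"z":13.5,"turn":0,"gripper":0},{"x":0,"y":0,"z":14.2,"turn":0,"gripper":0},{"x":0,"y":0,"z":14.6,"turn":0,"gripper":0}]'
python3 - <<'E'
from workcell import robot
import cv2,numpy as np
a=[cv2.resize(robot.grab_frame(n)["pixels"][r:r+240,c:c+240,::-1],(400,400)) for n,r,c in(("wrist",150,180),("side",190,220))]
cv2.imwrite("pics/m3.png",np.hstack(a))
E
```

```text
time_s: 2.5
tcp_pos: [0.5721, 0.1969, 0.0864]
tool_rot: [0.804, 0.595, -0.0, 0.0]
force: [0.5, 0.1, 0.5]
width: -0.0
```

View pics/m3.png

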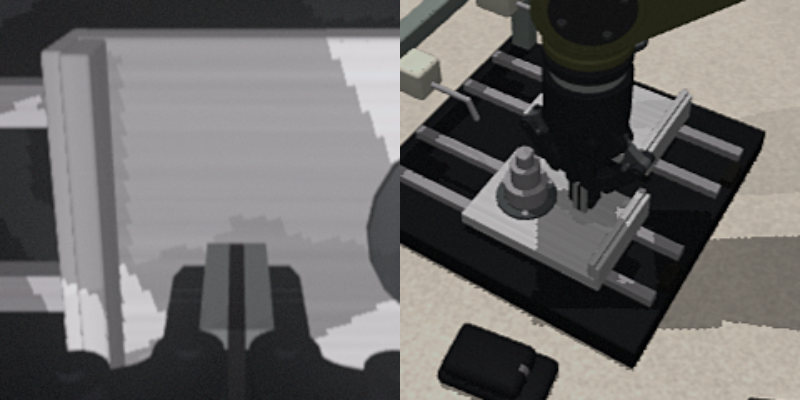

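The fingertips are just above the bare deck, between the lip and the shaft, with no contact. Pulling towards the front along tool -y.

```bash
python3 -m handwheel '[{"x":0,"y":-0.6,"z":0,"turn":0,"gripper":0},{"x":0,"y":-1.2,"z":0,"turn":0,"gripper":0},{"x":0,"y":-1.7,"z":0,"turn":0,"gripper":0},{"x":0,"y":-2.1,"z":0,"turn":0,"gripper":0},{"x":0,"y":-2.5,"z":0,"turn":0,"gripper":0},{"x":0,"y":-2.9,"z":0,"turn":0,"gripper":0},{"x":0,"y":-3.3,"z":0,"turn":0,"gripper":0},{"x":0,"y":-3.7,"z":0,"turn":0,"gripper":0},{"x":0,"y":-4.1,"z":0,"turn":0,"gripper":0},{"x":0,"y":-4.5,"z":0,"turn":0,"gripper":0}]'
```

```text
time_s: 3.6
tcp_pos: [0.5287, 0.2102, 0.0868]
tool_rot: [0.804, 0.595, -0.0, -0.0]
force: [-0.6, 0.3, -0.2]
width: -0.0
```

Run:
```python
from workcell import robot
import cv2,numpy as np
a=[cv2.resize(robot.grab_frame(n)["pixels"][r:r+240,c:c+240,::-1],(400,400)) for n,r,c in(("wrist",150,180),("side",190,220))]
cv2.imwrite("pics/m4.png",np.hstack(a)); print(robot.observe()['force'])
```

```text
[ 0.7810222  -0.35672846  0.29350526]
```

View pics/m4.png

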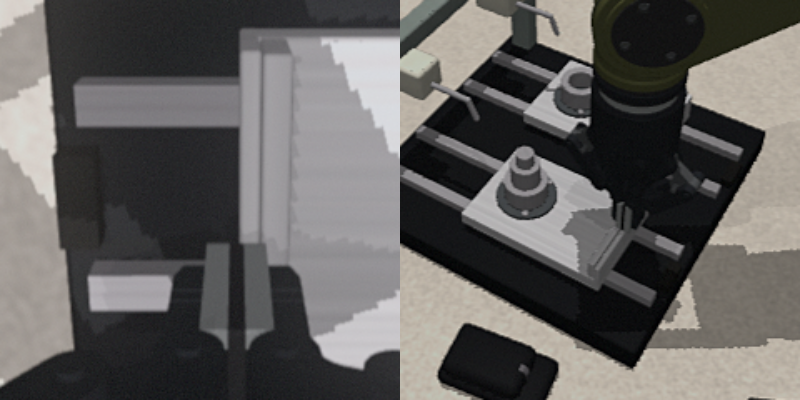

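The wrist view shows the lip now behind the fingers. The fingertips passed over it and the slide hasn't moved, so the tips don't reach as far ahead of the TCP as I assumed. I'll measure the tip height.

Run:
```python
from h import *
from workcell import robot
s=robot.observe();print(s['tcp_pos'],s['joint_pos'].round(3))
for n,x,y in(("side",340,290),("scene",355,265)):
    f=robot.grab_frame(n);E=f['extrinsics'];F=240/np.tan(np.radians(f['fovy'])/2)
    im=f['pixels'][y:y+80,x-20:x+60,::-1].copy()
    im=cv2.resize(im,None,fx=5,fy=5,interpolation=cv2.INTER_CUBIC)
    # projected axis points of tool at depths
    for d in(0,.005,.01,.015,.022):
        p=E[:3,:3]@(s['tcp_pos']-[0,0,d])+E[:3,3];u=F*p[0]/p[2]+f['cx'];v=F*p[1]/p[2]+f['cy'];print(n,d,u.round(1),v.round(1))
        cv2.circle(im,(int((u-x+20)*5),int((v-y)*5)),3,(0,0,255),-1)
    cv2.imwrite(f'pics/tip_{n}.png',im)
a=cv2.imread('pics/tip_side.png');b=cv2.imread('pics/tip_scene.png');cv2.imwrite('pics/tip.png',np.hstack([a,b]))
```

```text
[0.52843791 0.21025902 0.08671847] [0.284 0.083 1.954 0.    1.105 0.581]
side 0 355.6 322.9
side 0.005 355.5 324.9
side 0.01 355.3 326.9
side 0.015 355.1 328.9
side 0.022 354.9 331.7
scene 0 371.6 300.7
scene 0.005 371.5 302.6
scene 0.01 371.3 304.5
scene 0.015 371.2 306.4
scene 0.022 371.0 309.1
```

View pics/tip.png

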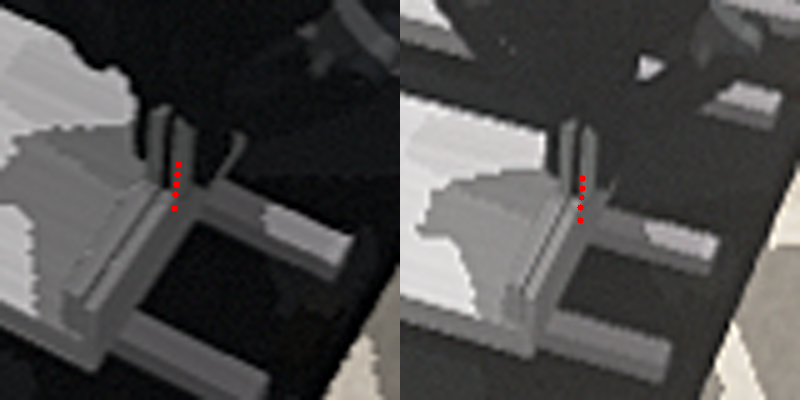

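The tips reach only about 8–9 mm ahead of the TCP when shut, which puts them level with the lip top. I'll lift, go back behind the lip, and turn the jaw axis across the slide. That keeps the gripper's wide elbows away from the shaft. Then I'll go lower.

```bash
python3 -m handwheel '[{"x":0,"y":0,"z":-2,"turn":0,"gripper":0},{"x":0,"y":0,"z":-5,"turn":0,"gripper":0},{"x":0,"y":0,"z":-7,"turn":0,"gripper":0},{"x":0,"y":0.5,"z":-7,"turn":-8,"gripper":0},{"x":0,"y":1.5,"z":-7,"turn":-16,"gripper":0},{"x":0,"y":2.5,"z":-7,"turn":-24,"gripper":0},{"x":0,"y":3,"z":-7,"turn":-32,"gripper":0},{"x":0,"y":3.7,"z":-7,"turn":-40,"gripper":0},{"x":0,"y":3.7,"z":-7,"turn":-48,"gripper":0},{"x":0,"y":3.7,"z":-7,"turn":-56,"gripper":0}]'
python3 -m handwheel '[{"x":0,"y":0,"z":0,"turn":-8,"gripper":0},{"x":0,"y":0,"z":0,"turn":-16,"gripper":0},{"x":0,"y":0,"z":0,"turn":-24,"gripper":0},{"x":0,"y":0,"z":0,"turn":-30,"gripper":0},{"x":0,"y":0,"z":0,"turn":-34,"gripper":0},{"x":0,"y":0,"z":0,"turn":-34,"gripper":0},{"x":0,"y":0,"z":1,"turn":-34,"gripper":0},{"x":0,"y":0,"z":2,"turn":-34,"gripper":0},{"x":0,"y":0,"z":3,"turn":-34,"gripper":0},{"x":0,"y":0,"z":3,"turn":-34,"gripper":0}]'
python3 - <<'E'
from workcell import robot
import cv2,numpy as np
a=[cv2.resize(robot.grab_frame(n)["pixels"][r:r+w,c:c+w,::-1],(400,400)) for n,r,c,w in(("wrist",0,80,480),("side",190,220,240))]
cv2.imwrite("pics/m5.png",np.hstack(a)); print(robot.observe()['force'])
E
```

```text
time_s: 4.8
tcp_pos: [0.5647, 0.1991, 0.1568]
tool_rot: [0.428, 0.904, -0.0, 0.0]
force: [-0.8, 0.9, -0.1]
width: 0.004
time_s: 5.8
tcp_pos: [0.5626, 0.1988, 0.1238]
tool_rot: [0.148, 0.989, -0.001, -0.002]
force: [-0.0, 0.9, -0.7]
width: 0.002
[-0.58231591  0.43815143  0.60399353]
```

View pics/m5.png

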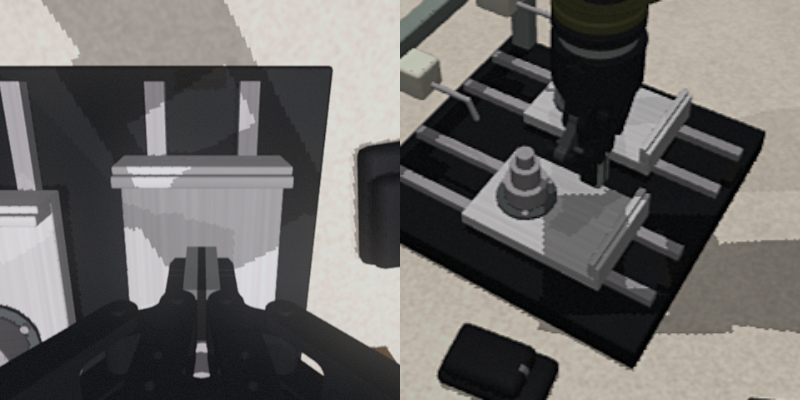

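Tips are behind the lip, centred, with about 11 mm clearance. Descending to TCP z of about 0.072.

```bash
python3 -m handwheel '[{"x":0,"y":0,"z":1,"turn":0,"gripper":0},{"x":0,"y":0,"z":2,"turn":0,"gripper":0},{"x":0,"y":0,"z":3,"turn":0,"gripper":0},{"x":0,"y":0,"z":3.6,"turn":0,"gripper":0},{"x":0,"y":0,"z":4,"turn":0,"gripper":0},{"x":0,"y":0,"z":4.3,"turn":0,"gripper":0},{"x":0,"y":0,"z":4.6,"turn":0,"gripper":0},{"x":0,"y":0,"z":4.9,"turn":0,"gripper":0},{"x":0,"y":0,"z":5.1,"turn":0,"gripper":0},{"x":0,"y":0,"z":5.1,"turn":0,"gripper":0}]'
python3 - <<'E'
from workcell import robot
import cv2,numpy as np
a=[cv2.resize(robot.grab_frame(n)["pixels"][r:r+w,c:c+w,::-1],(400,400)) for n,r,c,w in(("wrist",0,80,480),("side",250,280,120))]
cv2.imwrite("pics/m6.png",np.hstack(a)); print(robot.observe()['force'])
E
```

```text
time_s: 6.9
tcp_pos: [0.5642, 0.1993, 0.0756]
tool_rot: [0.148, 0.989, -0.0, -0.0]
force: [0.5, -0.8, -0.4]
width: 0.002
[0.51078286 0.51884898 0.42966127]
```

View pics/m6.png

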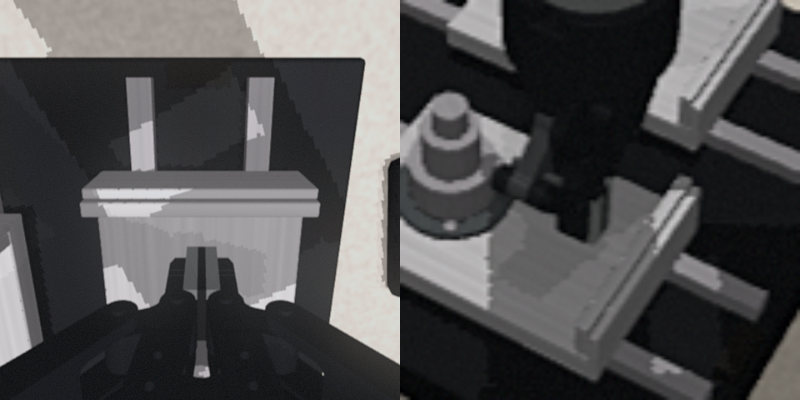

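No contact yet. I'll go 5 mm lower and pull along tool +x.

```bash
python3 -m handwheel '[{"x":0,"y":0,"z":0.3,"turn":0,"gripper":0},{"x":0,"y":0,"z":0.5,"turn":0,"gripper":0},{"x":0.4,"y":0,"z":0.5,"turn":0,"gripper":0},{"x":0.8,"y":0,"z":0.5,"turn":0,"gripper":0},{"x":1.2,"y":0,"z":0.5,"turn":0,"gripper":0},{"x":1.5,"y":0,"z":0.5,"turn":0,"gripper":0},{"x":1.8,"y":0,"z":0.5,"turn":0,"gripper":0},{"x":2.1,"y":0,"z":0.5,"turn":0,"gripper":0},{"x":2.4,"y":0,"z":0.5,"turn":0,"gripper":0},{"x":2.7,"y":0,"z":0.5,"turn":0,"gripper":0}]'
python3 - <<'E'
from workcell import robot
import cv2,numpy as np
a=[cv2.resize(robot.grab_frame(n)["pixels"][r:r+w,c:c+w,::-1],(400,400)) for n,r,c,w in(("wrist",0,80,480),("side",250,280,120))]
cv2.imwrite("pics/m7.png",np.hstack(a)); print(robot.observe()['force'])
E
```

```text
time_s: 8.0
tcp_pos: [0.5385, 0.2073, 0.0709]
tool_rot: [0.148, 0.989, 0.0, 0.0]
force: [3.0, -1.2, -1.1]
width: 0.002
[ 0.87823058 -0.26836101 -0.66037925]
```

View pics/m7.png

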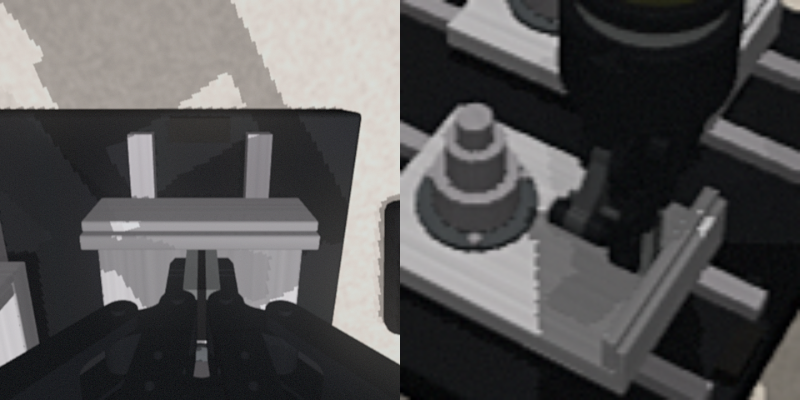

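The lip is hooked, the slide is moving and the force is about 3 N. I'll keep pulling.

```bash
python3 -m handwheel '[{"x":0.3,"y":0,"z":0,"turn":0,"gripper":0},{"x":0.6,"y":0,"z":0,"turn":0,"gripper":0},{"x":0.9,"y":0,"z":0,"turn":0,"gripper":0},{"x":1.2,"y":0,"z":0,"turn":0,"gripper":0},{"x":1.5,"y":0,"z":0,"turn":0,"gripper":0},{"x":1.7,"y":0,"z":0,"turn":0,"gripper":0},{"x":1.9,"y":0,"z":0,"turn":0,"gripper":0},{"x":2.1,"y":0,"z":0,"turn":0,"gripper":0},{"x":2.3,"y":0,"z":0,"turn":0,"gripper":0},{"x":2.4,"y":0,"z":0,"turn":0,"gripper":0}]'
```

```text
time_s: 9.1
tcp_pos: [0.5155, 0.2143, 0.0709]
tool_rot: [0.148, 0.989, 0.0, 0.0]
force: [3.0, -0.2, -0.1]
width: 0.006
```

```bash
python3 -m handwheel '[{"x":0.2,"y":0,"z":0,"turn":0,"gripper":0},{"x":0.4,"y":0,"z":0,"turn":0,"gripper":0},{"x":0.6,"y":0,"z":0,"turn":0,"gripper":0},{"x":0.8,"y":0,"z":0,"turn":0,"gripper":0},{"x":0.9,"y":0,"z":0,"turn":0,"gripper":0},{"x":1.0,"y":0,"z":0,"turn":0,"gripper":0},{"x":1.1,"y":0,"z":0,"turn":0,"gripper":0},{"x":1.2,"y":0,"z":0,"turn":0,"gripper":0},{"x":1.2,"y":0,"z":0,"turn":0,"gripper":0},{"x":1.2,"y":0,"z":0,"turn":0,"gripper":0}]'
python3 - <<'E'
from workcell import robot
import cv2,numpy as np
a=[cv2.resize(robot.grab_frame(n)["pixels"][r:r+w,c:c+w,::-1],(400,400)) for n,r,c,w in(("wrist",0,80,480),("side",250,280,120))]
cv2.imwrite("pics/m8.png",np.hstack(a)); print(robot.observe()['force'])
E
```

```text
time_s: 10.1
tcp_pos: [0.506, 0.2172, 0.0711]
tool_rot: [0.148, 0.989, 0.0, 0.002]
force: [9.3, -2.0, -3.5]
width: -0.004
[ 8.41486555 -3.64359205 -2.34075084]
```

View pics/m8.png

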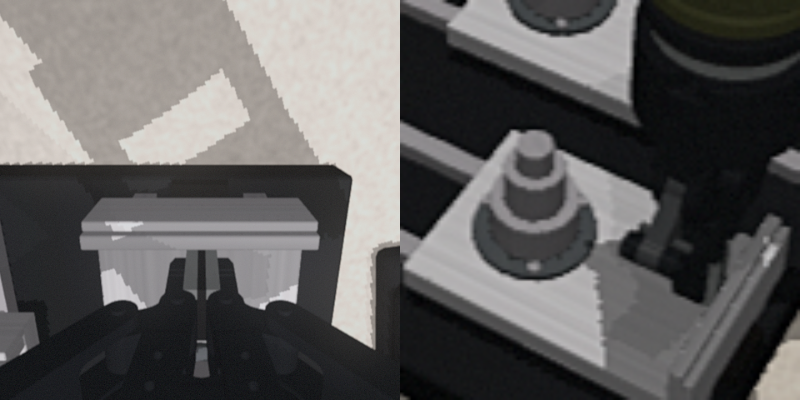

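The force has risen and the slide covered only about 10 of the 12 mm commanded, so it's probably at the stop. I'll confirm with 4 mm more.

```bash
python3 -m handwheel '[{"x":0.1,"y":0,"z":0,"turn":0,"gripper":0},{"x":0.2,"y":0,"z":0,"turn":0,"gripper":0},{"x":0.3,"y":0,"z":0,"turn":0,"gripper":0},{"x":0.4,"y":0,"z":0,"turn":0,"gripper":0},{"x":0.4,"y":0,"z":0,"turn":0,"gripper":0},{"x":0.4,"y":0,"z":0,"turn":0,"gripper":0},{"x":0.4,"y":0,"z":0,"turn":0,"gripper":0},{"x":0.4,"y":0,"z":0,"turn":0,"gripper":0},{"x":0.4,"y":0,"z":0,"turn":0,"gripper":0},{"x":0.4,"y":0,"z":0,"turn":0,"gripper":0}]'
```

```text
time_s: 11.2
tcp_pos: [0.5058, 0.2173, 0.0714]
tool_rot: [0.147, 0.989, 0.0, 0.007]
force: [20.9, -7.0, -11.2]
width: 0.001
```

The force rose to 22 N with no motion, so the shaft slide is at its front stop. Backing off, lifting, and moving over in front of the ring's lip.

```bash
python3 -m handwheel '[{"x":-0.4,"y":0,"z":0,"turn":0,"gripper":0},{"x":-0.8,"y":0,"z":0,"turn":0,"gripper":0},{"x":-1.2,"y":0,"z":0,"turn":0,"gripper":0},{"x":-1.6,"y":0,"z":0,"turn":0,"gripper":0},{"x":-1.6,"y":0,"z":0,"turn":0,"gripper":0},{"x":-1.6,"y":0,"z":-1,"turn":0,"gripper":0},{"x":-1.6,"y":0,"z":-3,"turn":0,"gripper":0},{"x":-1.6,"y":0,"z":-5,"turn":0,"gripper":0},{"x":-1.6,"y":0,"z":-6,"turn":0,"gripper":0},{"x":-1.6,"y":0,"z":-6,"turn":0,"gripper":0}]'
python3 -m handwheel '[{"x":0,"y":-1.5,"z":0,"turn":0,"gripper":0},{"x":0,"y":-3.5,"z":0,"turn":0,"gripper":0},{"x":-0.2,"y":-5.5,"z":0,"turn":0,"gripper":0},{"x":-0.4,"y":-7.5,"z":0,"turn":0,"gripper":0},{"x":-0.6,"y":-9.5,"z":0,"turn":0,"gripper":0},{"x":-0.8,"y":-11.5,"z":0,"turn":0,"gripper":0},{"x":-1,"y":-13.5,"z":0,"turn":0,"gripper":0},{"x":-1,"y":-14.5,"z":0,"turn":0,"gripper":0},{"x":-1,"y":-14.7,"z":0,"turn":0,"gripper":0},{"x":-1,"y":-14.7,"z":0,"turn":0,"gripper":0}]'
python3 - <<'E'
from workcell import robot
import cv2,numpy as np
a=[cv2.resize(robot.grab_frame(n)["pixels"][r:r+w,c:c+w,::-1],(400,400)) for n,r,c,w in(("wrist",0,80,480),("side",190,220,240))]
cv2.imwrite("pics/m9.png",np.hstack(a)); print(robot.observe()['force'])
E
```

```text
time_s: 12.2
tcp_pos: [0.5167, 0.2148, 0.1333]
tool_rot: [0.148, 0.989, 0.001, 0.002]
force: [0.4, -0.1, 0.4]
width: 0.003
time_s: 13.2
tcp_pos: [0.4817, 0.0706, 0.1303]
tool_rot: [0.148, 0.989, 0.0, -0.0]
force: [0.7, -0.8, 0.3]
width: -0.004
[ 0.32894102 -0.37576298  0.09541908]
```

View pics/m9.png

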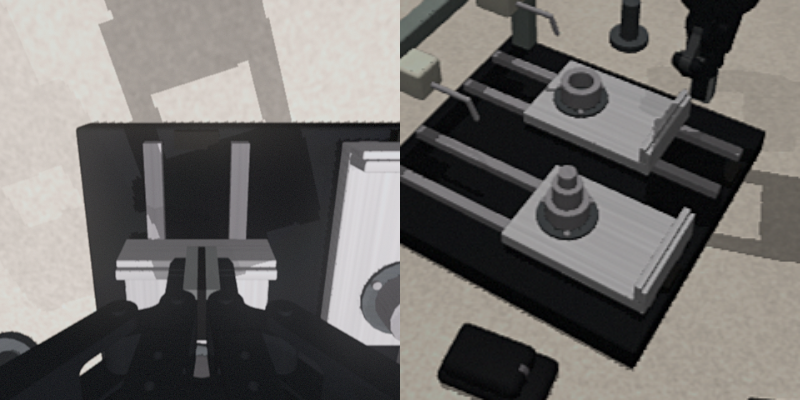

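Run:
```python
from h import *
from scipy.spatial.transform import Rotation as R
from workcell import robot
s=robot.observe();f=robot.grab_frame("wrist")
T=np.eye(4);T[:3,:3]=R.from_quat(s['tool_rot']).as_matrix();T[:3,3]=s['tcp_pos']
E=np.linalg.inv(T@f['T_tool_cam'])
for nm,p,z in[('fronttop L',(221,313),.073),('fronttop R',(412,313),.073),('back L',(219,334),.077),('back R',(411,334),.077)]:
    q=plane(*ray(p,f['fovy'],f['cx'],f['cy'],E),z); d=np.linalg.inv(T)@np.append(q,1)
    print(nm,q.round(4),'tool',d[:3].round(4))
cv2.imwrite('pics/w9z.png',cv2.resize(f['pixels'][270:370,200:440,::-1],None,fx=3,fy=3))
```

```text
fronttop L [0.4943 0.0117 0.073 ] tool [-0.029  -0.0533  0.0576]
fronttop R [0.5245 0.1104 0.073 ] tool [-0.0291  0.0499  0.0577]
back L [0.504  0.0078 0.077 ] tool [-0.0395 -0.0542  0.0536]
back R [0.5343 0.1067 0.077 ] tool [-0.0396  0.0492  0.0537]
```

View pics/w9z.png

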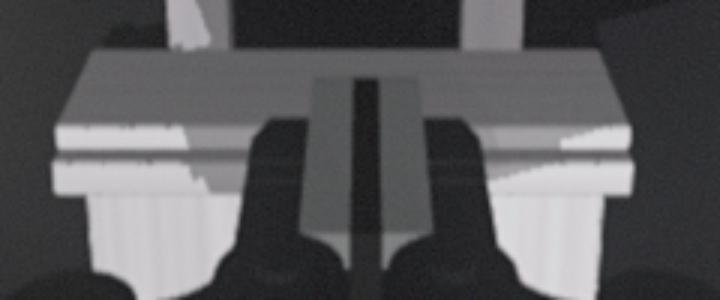

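The ring lip's front face is 29 mm from the tool centre along tool -x, 18 mm clear of the pads, and its measured width of 103 mm matches. Descending in front of it.

```bash
python3 -m handwheel '[{"x":0,"y":0,"z":1,"turn":0,"gripper":0},{"x":0,"y":0,"z":2,"turn":0,"gripper":0},{"x":0,"y":0,"z":3,"turn":0,"gripper":0},{"x":0,"y":0,"z":4,"turn":0,"gripper":0},{"x":0,"y":0,"z":5,"turn":0,"gripper":0},{"x":0,"y":0,"z":5.5,"turn":0,"gripper":0},{"x":0,"y":0,"z":6,"turn":0,"gripper":0},{"x":0,"y":0,"z":6.3,"turn":0,"gripper":0},{"x":0,"y":0,"z":6.3,"turn":0,"gripper":0},{"x":0,"y":0,"z":6.3,"turn":0,"gripper":0}]'
python3 -m handwheel '[{"x":-0.4,"y":0,"z":0,"turn":0,"gripper":0},{"x":-0.8,"y":0,"z":0,"turn":0,"gripper":0},{"x":-1.2,"y":0,"z":0,"turn":0,"gripper":0},{"x":-1.5,"y":0,"z":0,"turn":0,"gripper":0},{"x":-1.8,"y":0,"z":0,"turn":0,"gripper":0},{"x":-2.1,"y":0,"z":0,"turn":0,"gripper":0},{"x":-2.4,"y":0,"z":0,"turn":0,"gripper":0},{"x":-2.7,"y":0,"z":0,"turn":0,"gripper":0},{"x":-3,"y":0,"z":0,"turn":0,"gripper":0},{"x":-3.3,"y":0,"z":0,"turn":0,"gripper":0}]'
python3 - <<'E'
from workcell import robot
import cv2,numpy as np
a=[cv2.resize(robot.grab_frame(n)["pixels"][r:r+w,c:c+w,::-1],(400,400)) for n,r,c,w in(("wrist",0,80,480),("side",190,220,240))]
cv2.imwrite("pics/m10.png",np.hstack(a)); print(robot.observe()['force'])
E
```

```text
time_s: 14.35
tcp_pos: [0.4824, 0.0707, 0.0681]
tool_rot: [0.148, 0.989, 0.0, 0.0]
force: [-0.4, -0.2, 0.8]
width: 0.0
time_s: 15.35
tcp_pos: [0.5137, 0.061, 0.0677]
tool_rot: [0.148, 0.989, -0.0, -0.0]
force: [-2.2, 0.2, 1.4]
width: 0.002
[ 0.09748606  0.25234624 -0.67060018]
```

View pics/m10.png

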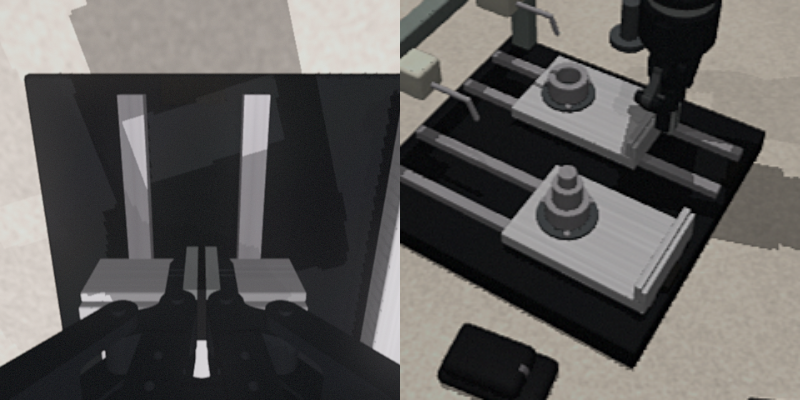

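The ring slide is being pushed home. I estimate about 13 mm to go.

```bash
python3 -m handwheel '[{"x":-0.3,"y":0,"z":0,"turn":0,"gripper":0},{"x":-0.5,"y":0,"z":0,"turn":0,"gripper":0},{"x":-0.7,"y":0,"z":0,"turn":0,"gripper":0},{"x":-0.9,"y":0,"z":0,"turn":0,"gripper":0},{"x":-1.1,"y":0,"z":0,"turn":0,"gripper":0},{"x":-1.2,"y":0,"z":0,"turn":0,"gripper":0},{"x":-1.3,"y":0,"z":0,"turn":0,"gripper":0},{"x":-1.4,"y":0,"z":0,"turn":0,"gripper":0},{"x":-1.5,"y":0,"z":0,"turn":0,"gripper":0},{"x":-1.5,"y":0,"z":0,"turn":0,"gripper":0}]'
```

```text
time_s: 16.45
tcp_pos: [0.5264, 0.0571, 0.0676]
tool_rot: [0.148, 0.989, 0.0, -0.002]
force: [-8.9, 2.4, 4.7]
width: -0.002
```

```bash
python3 -m handwheel '[{"x":-0.1,"y":0,"z":0,"turn":0,"gripper":0},{"x":-0.2,"y":0,"z":0,"turn":0,"gripper":0},{"x":-0.3,"y":0,"z":0,"turn":0,"gripper":0},{"x":-0.4,"y":0,"z":0,"turn":0,"gripper":0},{"x":-0.4,"y":0,"z":0,"turn":0,"gripper":0},{"x":-0.4,"y":0,"z":0,"turn":0,"gripper":0},{"x":-0.4,"y":0,"z":0,"turn":0,"gripper":0},{"x":-0.4,"y":0,"z":0,"turn":0,"gripper":0},{"x":-0.4,"y":0,"z":0,"turn":0,"gripper":0},{"x":-0.4,"y":0,"z":0,"turn":0,"gripper":0}]'
```

```text
time_s: 17.45
tcp_pos: [0.5266, 0.0571, 0.0675]
tool_rot: [0.148, 0.989, 0.0, -0.007]
force: [-22.1, 5.1, 15.1]
width: 0.003
```

The force is at 22 N with no motion, and the position fits a 100 mm stroke between the two stops, so the ring slide is home. Backing away and lifting.

```bash
python3 -m handwheel '[{"x":0.4,"y":0,"z":0,"turn":0,"gripper":0},{"x":0.8,"y":0,"z":0,"turn":0,"gripper":0},{"x":1.3,"y":0,"z":0,"turn":0,"gripper":0},{"x":1.8,"y":0,"z":0,"turn":0,"gripper":0},{"x":2.2,"y":0,"z":0,"turn":0,"gripper":0},{"x":2.5,"y":0,"z":-1,"turn":0,"gripper":0},{"x":2.5,"y":0,"z":-4,"turn":0,"gripper":0},{"x":2.5,"y":0,"z":-7,"turn":0,"gripper":0},{"x":2.5,"y":0,"z":-10,"turn":0,"gripper":0},{"x":2.5,"y":0,"z":-12,"turn":0,"gripper":0}]'
python3 -m handwheel '[{"x":0,"y":0,"z":0,"turn":0,"gripper":0},{"x":0,"y":0,"z":0,"turn":0,"gripper":0},{"x":0,"y":0,"z":0,"turn":0,"gripper":0},{"x":0,"y":0,"z":0,"turn":0,"gripper":0},{"x":0,"y":0,"z":0,"turn":0,"gripper":0},{"x":0,"y":0,"z":0,"turn":0,"gripper":0},{"x":0,"y":0,"z":0,"turn":0,"gripper":0},{"x":0,"y":0,"z":0,"turn":0,"gripper":0},{"x":0,"y":0,"z":0,"turn":0,"gripper":0},{"x":0,"y":0,"z":0,"turn":0,"gripper":0}]'
python3 - <<'E'
from workcell import robot
import cv2
for n in("side","scene"): cv2.imwrite(f"pics/end_{n}.png",robot.grab_frame(n)["pixels"][120:440,140:460,::-1].repeat(2,0).repeat(2,1)[:600])
E
```

```text
time_s: 18.45
tcp_pos: [0.509, 0.0629, 0.1915]
tool_rot: [0.148, 0.989, 0.0, 0.002]
force: [-1.1, -0.2, 1.2]
width: -0.0
time_s: 19.45
tcp_pos: [0.508, 0.0628, 0.1879]
tool_rot: [0.148, 0.989, 0.0, 0.0]
force: [-0.1, 0.6, 0.1]
width: 0.001
```

View pics/end_side.png

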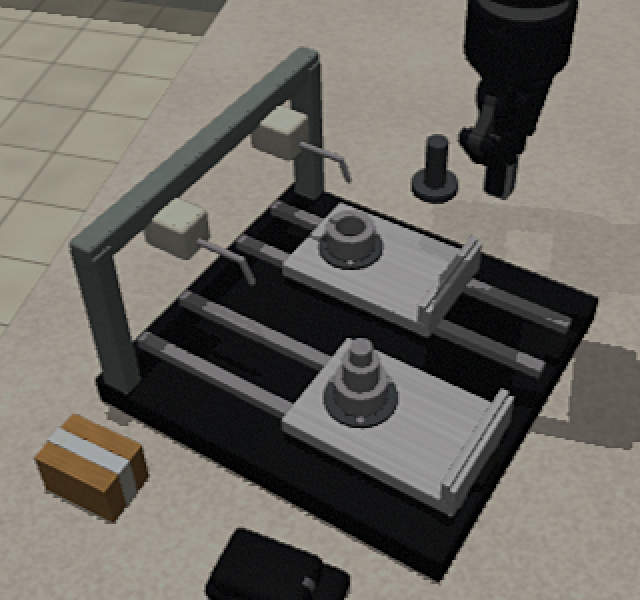

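View pics/end_scene.png

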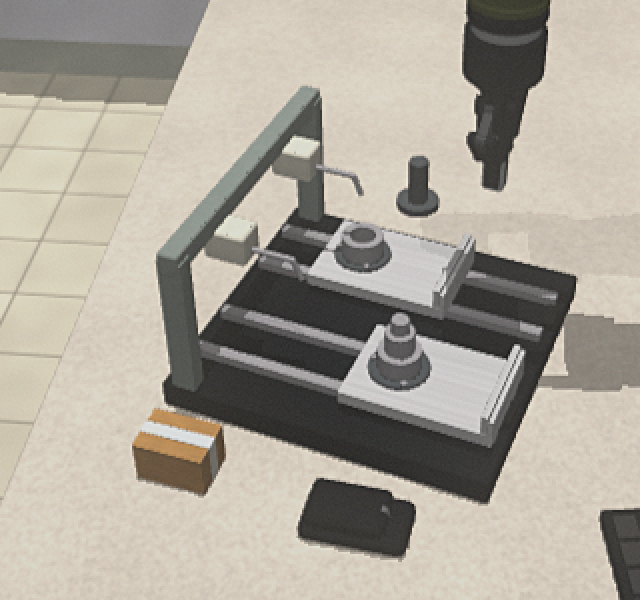

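The lip separation between the two stops comes to 66.8 + 34 = 100.8 mm, against the 100 mm stroke, so both slides are at their stops. Handing in.

```bash
python3 -c "
from workcell import robot
print(robot.job_done())"
```

```text
the job is handed in; nothing more can be done
None
```

The shaft's slide is drawn out to its front stop and the ring's slide is pushed fully home. I handed the job in at about 20 s, and no verdict is reported.

**What I did:** With the fingers shut, I hooked the tips behind the shaft's lip and pulled the slide out. Then I pushed the ring's slide home from the front of its lip, backed off and lifted clear.

**What went wrong:** My first pull passed just over the lip without moving the slide. The shut fingertips reach only about 9 mm ahead of the TCP, not the 22 mm given. I turned the gripper a quarter turn, went lower, and the second pull worked.

**Last checks:**
- **Stops:** At each stop the force rose to about 22 N while the tool stayed still.
- **Stroke:** The two lips are 100.8 mm apart along the slides, against the 100 mm stroke.
- **Final pictures:** The shaft's slide is out, the ring's is home, and the mouse, carton and setting post look unmoved by eye. The arm is clear of everything and reads about 0 N.

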